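# Clamp the power module and switch on its test circuit

## Robot

A 7-joint arm with a two-finger parallel gripper is mounted at the origin on the work surface. World frame = base frame: x ahead of the robot, y to its left, z up, the work surface at z = 0. Lengths are in m, angles in rad, forces in N, time in s.
With the tool pointing down it reaches from about 0.4 to 0.85 m from the base axis. Payload 4.5 kg.
Tool frame: the origin (TCP) lies between the finger pads; the fingertips stand 19 mm ahead of it and the grasp point (between the pads) is the TCP; z points along the fingers, y is the direction in which the jaws open and shut (so a half turn about z gives the same grasp; the last joint's range is limited). The gripper opens to 88 mm and grips with 3 to 60 N. Pads are 18 mm wide; open, the fingers measure 123 mm over their backs; the gripper's body (75 mm by 187 mm) begins 45 mm behind the grasp point.
Start: joints at [1.168, 0.689, -0.195, 1.565, 0.157, 0.902, -0.215], TCP at [0.264, -0.566, 0.258] pointing down, gripper open.
Joint ranges: [-3.01, 3.01], [-0.46, 2.08], [-1.47, 1.51], [0.13, 2.56], [-1, 4.14], [0.04, 2.09], [-2.66, 2.66]. Speed limits (rad/s): [2.57, 2.57, 3.14, 3.14, 3.14, 3.14, 3.14].

## Interface

Orientations are given as [roll, pitch, yaw] about the fixed x, y, z axes, in that order (R = Rz(yaw) Ry(pitch) Rx(roll)).
In Python, from rig import robot, eyes, workorder gives the robot as it stands. The module is installed in compiled form; this text tells all that it offers.
- The arm moves only by the shell command python3 -m jog 'ROWS' [FORCE]. ROWS is JSON, a list that holds one entry, the list of rows, each a list of 7 numbers: the turn, a rotation vector about the tool's x, y, z in rad, then the shift along the tool's x, y, z in mm, then the opening, from 0 (shut) to 1 (fully open). In form: [[[rx, ry, rz, tx, ty, tz, grip], ...]]. A call has 1 to 5 rows; each row is the pose to reach, as a shift and turn from the pose commanded when the call began, along the tool's axes at that moment; what a row does not reach only later rows make up. A row lasts 1/10 s, in which the tool goes at most 50 mm and 8.59 degrees, less where a joint would pass 70% of its speed; a pose out of reach is approached as far as the arm can. A call with a gripper value outside its range is refused whole. The fingers move at their own pace and stop on an object; FORCE is the grip in N (left out, the last holds). Time passes only in rows, so rows that repeat a pose let the fingers close. It gives the time, the measured TCP pose, the force and the opening at its end, in the units of the state.
- robot.sense(): the state, without advancing time (a new reading comes with each control period).
- eyes.camera(name): name is "scene" or "side" or "wrist"; returns a dict with "frame" (400x640x3 uint8, red, green, blue), "intrinsics" (3x3 intrinsics, pixels), "k1" (the pictures are not rectified: a ray, as slopes to the right and down, at radius r is drawn at 1 + k1 r^2 times it, then the intrinsics apply), "rvec" (rotation vector, rad) and "tvec" (3), from world to camera coordinates, as OpenCV has them; the wrist camera has in their place "tool_from_camera" (4x4, takes a point from camera to tool coordinates, whose origin is the TCP and whose axes are the flange's). Camera axes: x right, y down, z forward; pixel columns grow to the right and rows downward; lengths in m; the calibration is good to about 2 mm. A picture is of the moment at which its call begins: read the wrist's pose just before it. There is no depth.
- workorder.job_done(): hands the job in, once; it reports no verdict.
The state is a dict: "t": time; "joint_positions": joint angles; "qvel": joint speeds; "effort": joint torques, N m; "ee_pos": TCP position; "tcp_rot": TCP orientation; "contact_force": force on the tool from outside, world axes, zero at the start; "wrist_torque": the same for the moment, N m; "gripper_width": finger opening in m.
Only numpy, scipy, OpenCV 4.12 (cv2) and the standard library are available. Lean on these libraries where they do the work, as an engineer would, in place of code of your own. Each camera call takes 0.05 s, during which the arm holds its last target.

## Task

Before the power module can be tested it has to be pressed firmly onto its cooling block: slide the clamp's free jaw down the bar until the pad rests on the module, then turn the orange handle clockwise until the jaw has tilted and bound on the bar and the clamp is properly tight. After that lift the red guard on the switch box well up, flip the toggle over to on (the green side) and lower the guard fully closed again. Do not shift the module out of its place, and leave the other things on the bench where they are.

Things in the scene. Friction and masses are not known exactly. Their poses are not given: they have to be found in the camera images.
- stand: The clamp stand, fixed to the bench: a grey base plate 210 x 110 x 12 mm carrying a finned aluminium cooling block (top 42 mm above the bench) and an upright steel bar (12 x 22 mm, top 240 mm above the bench). Origin: on the bench, below the clamp's screw axis and the cooling block's middle; z up; the bar stands 110 mm from it along the stand's own +x (turned by up to 0.35 rad).
- jaw_slide (a joint): How far the free jaw has been slid down the upright bar, in m (0 = top of its travel, at most 0.110). The jaw is a dark green arm, 26 mm high, 20 mm wide, reaching 110 mm from a collar on the bar to the screw. It stays where left; about 11 N slides it down, by the orange handle or anywhere on the arm. With the screw at 0 the pad meets the module at about 0.075; the start is 0 to 0.035.
- jaw_tilt (a joint): Tilt of the free jaw on the bar, in rad: 0 = arm level, positive = its screw end lifted by the work. The collar has play: at about 0.02 rad the collar's edges meet the bar and the jaw binds; it stays at about 0.02 rad while further tightening builds up the clamping force, to at most about 29 N (beyond that the jaw creeps up the bar, which does no harm).
- pad_face (a point): Centre of the under face of the clamp's round, rubber-backed pad (32 mm across, 8 mm thick) at the foot of the screw, below the jaw's end. It does not turn with the handle and gives by 1 mm for each 8 N, up to 3 mm.
- handle_grip (a point): Grip point on the axis of the orange, ribbed, round handle at the top of the clamp's screw, over the cooling block: an upright cylinder 30 mm across and 70 mm tall; this point lies 20 mm below its top and 135 mm above the pad's face. The handle takes 0.12 N m to turn, and about 0.15 N m when tight; it moves down with the screw and stands still in height once the pad rests on the module.
- handle (a joint): Turn of the handle in rad: grows when turned clockwise seen from above, which drives the screw and pad down 1.27 mm per rad (8 mm a turn) relative to the jaw. Range 0 to 12; it starts at 0 to 1. From the pad just resting on the module about 1.7 rad tilt the jaw until it binds; then each rad adds about 5 N, so 1.5 to 3 rad more makes it tight. It stays where left.
- module: The work: a loose black power module with a copper base plate, 80 x 56 mm and 20 mm high, about 350 g, lying on the cooling block under the pad. Origin: centre of its underside, z up.
- module_top (a point): Centre of the module's flat top face, 62 mm above the bench.
- switch_box: Fixed grey switch box, 200 x 105 x 55 mm, with a toggle switch on top beneath a red hinged guard. Origin: on the bench, straight below the toggle's pivot; z up; the box's own -x side looks towards the robot (turned by up to 0.35 rad), +y is to the left seen from the robot.
- toggle (a joint): The toggle switch: 0 = off, leaning to the box's own -y (black mark beside it); 1.0 rad = on, leaning to its own +y (green mark beside it). It stays where it is left; about 2 N on the tip moves it. Pivot 55 mm above the bench over the box's origin, axis along the box's x.
- toggle_tip (a point): Centre of the toggle's white ball tip (16 mm across), 36 mm from its pivot.
- guard (a joint): The red guard flap over the toggle: 0 = closed (flat), grows as its front (the box's -x side) is lifted, up to 2.1 rad. A friction hinge: it stays at any angle; about 1 to 2 N at its bar moves it.
- guard_bar (a point): Middle of the guard's round red pull bar, 12 mm thick and 76 mm long, lying along the box's y, 42 mm above the flap's face at its front, on two legs at its ends (the middle 55 mm are free all round).
- guard_hinge (a point): Middle of the guard's hinge axis, which runs along the box's y at the box's far side, 106 mm above the bench and 72 mm behind the toggle's pivot. With the guard closed the bar lies 105 mm in front of this axis and 46 mm above it.
- spool: Bystander: small steel-grey wire spool, 52 mm across, 40 mm high; origin at the centre of its underside.
- driver: Bystander: screwdriver with a blue handle, 170 mm long, lying on the bench between the stand and the box; origin under it.
- flux: Bystander: small white bottle with a red cap, 36 mm across, 75 mm high; origin at the centre of its underside.
- tape: Bystander: roll of yellow tape, 76 mm across, 19 mm high; origin at the centre of its underside.
- meter: Bystander: grey hand-held multimeter, 150 x 75 x 34 mm, lying on its back; origin at the centre of its underside.
- capacitor: Bystander: blue can capacitor standing upright, 30 mm across, 34 mm high; origin at the centre of its underside.
- brush: Bystander: small brush with a wooden handle, 160 mm long, lying on the bench; origin under it.
- spindle: The clamp's screw with its pad and the orange handle on it; origin on the screw axis at the height of the jaw arm's centre line when the screw is at 0 (45 mm above the pad's face).
Mind the look-alikes: they are no part of the job. What is shaped like the switch_box but turquoise or yellow is not meant.

How it is judged:
On the way, in this order (a step that is already met when the one before it is completed fails the run):
1. the free jaw has been slid down and the pad bears on the module (contact force between spindle and module above 1 N).
2. the handle has been screwed tight: the jaw is tilted and bound on the bar and presses on the module with more than 10 N (contact force between spindle and module above 10 N and value of joint jaw_tilt above 0.012 rad), for 0.3 s.
3. the guard has been lifted by more than about 60 degrees (value of joint guard above 1.05 rad), for 0.1 s.
4. the toggle has been flipped to on, with the guard up (value of joint each of toggle, guard above 0.8 rad), for 0.1 s.
At the end, for the whole second after the job is handed in: The clamp is tight on the module (pad pressing with more than 10 N, jaw tilted by more than 0.012 rad), the pad within 18 mm of the middle of the module and the module less than 10 mm from where it lay, everything at rest; the toggle is on (over 0.8 rad) and the guard closed (under 0.1 rad) (all of step 2 and value of joint toggle above 0.8 rad and value of joint guard below 0.1 rad and distance of module_top from where it was at the start of the episode below 0.01 m and horizontal distance between pad_face and module_top below 0.018 m and linear speed of module below 0.01 m/s and velocity of joint handle below 0.05 rad/s); the robot touches nothing.
It fails at once if the module is shifted by more than 15 mm (distance of module_top from where it was at the start of the episode above 0.015 m).
It fails at once if a bystander is shifted by more than 40 mm (distance of any of spool, driver, flux, tape, meter, capacitor, brush from where it was at the start of the episode above 0.04 m).
It fails at once if the toggle is on while the clamp is not tight (value of joint toggle above 0.5 rad and not (contact force between spindle and module above 5 N)).
It also fails if it takes over 72 s, if anything falls off the work surface, if the arm or the gripper's body presses on something with over 40 N, if the wrist force passes 120 N, or if a joint passes its speed limit or range.

## Working session

There is one attempt and no reset: what is moved stays moved. The work goes in short steps, Python scripts to look and compute and a shell command to move; the robot and the scene stay as the last step left them, time stands still between calls to the robot, and variables do not carry over. Pictures are saved under pics/ and viewed, and the job is handed in when it is done.

```bash
mkdir -p pics; ls
cat > h.py <<'E'
import numpy as np, cv2
from rig import robot, eyes, workorder
from scipy.spatial.transform import Rotation as R
def snap(name,fn=None):
    s=robot.sense(); c=eyes.camera(name)
    if fn: cv2.imwrite('pics/'+fn,cv2.cvtColor(c['frame'],cv2.COLOR_RGB2BGR))
    c['s']=s
    return c
def pose(s):
    return np.array(s['ee_pos']), np.array(s['tcp_rot'])
E
python3 - <<'E'
from h import *
for n in ('scene','side','wrist'):
    c=snap(n,n+'0.png')
    print(n,c['intrinsics'],c['k1'],c.get('rvec'),c.get('tvec'),c.get('tool_from_camera'))
print(c['s'])
E
```

```text
pics
scene [[431.18273078   0.         318.88016212]
 [  0.         431.18273078 203.04986847]
 [  0.           0.           1.        ]] 0.008806483331051862 [ 1.804517    1.81507923 -0.67819274] [ 0.00354914 -0.23971774  1.67916951] None
side [[411.50360143   0.         319.11519941]
 [  0.         411.50360143 205.16738996]
 [  0.           0.           1.        ]] -0.008035553259829619 [ 0.92629469 -2.50183491  1.05195442] [0.3447254  0.34437187 1.16869584] None
wrist [[300.14439705   0.         317.94518142]
 [  0.         300.14439705 200.47351123]
 [  0.           0.           1.        ]] -0.009467864643864978 None None [[ 6.18658710e-04 -9.54367595e-01 -2.98633742e-01  7.72219295e-02]
 [ 9.99999808e-01  5.79422819e-04  2.19922336e-04 -9.24985183e-04]
 [-3.68515463e-05 -2.98633820e-01  9.54367770e-01 -1.28119487e-01]
 [ 0.00000000e+00  0.00000000e+00  0.00000000e+00  1.00000000e+00]]
{'t': 0.1, 'joint_positions': array([ 1.16778628,  0.68991777, -0.1945294 ,  1.56618521,  0.15729329,
        0.90250078, -0.21511473]), 'qvel': array([ 0.00172297, -0.00105526,  0.00082266, -0.00236931, -0.00021429,
       -0.00011589,  0.00019413]), 'effort': array([-3.48895759e-03, -5.28498352e+01, -1.27159931e+00, -1.53838563e+01,
       -5.25820395e-02,  1.93636894e-03,  2.30105275e-05]), 'ee_pos': array([ 0.26415996, -0.56586611,  0.25699403]), 'tcp_rot': array([-3.13997510e+00,  1.03246407e-04,  4.36868008e-01]), 'contact_force': array([ 0.28715715,  0.70329985, -0.3144475 ]), 'wrist_torque': array([0.00921122, 0.01316427, 0.01655323]), 'gripper_width': 0.08800320817316419}
```

View pics/scene0.png

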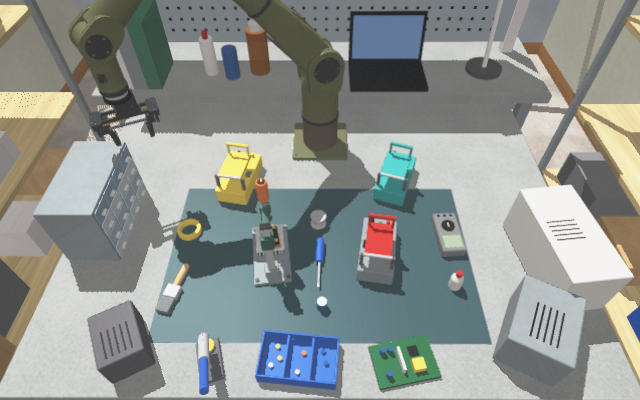

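View pics/side0.png

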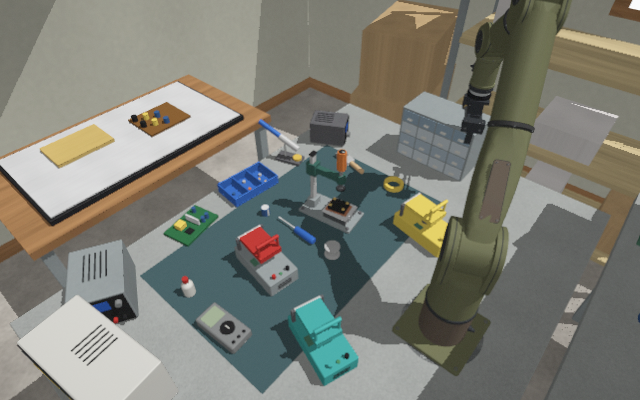

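Scene view: the red-guarded grey box is at (378,245), with look-alikes in turquoise at (395,175) and yellow at (238,175). The clamp's orange handle is at (262,190) and its stand at (270,255). In the side view the box is at (265,260) and the handle at (341,161). I'll crop closer.

Run:
```python
import cv2,numpy as np
a=cv2.imread('pics/scene0.png'); b=cv2.imread('pics/side0.png')
f=lambda i,x,y,w,h,s:cv2.resize(i[y:y+h,x:x+w],None,fx=s,fy=s,interpolation=cv2.INTER_CUBIC)
cv2.imwrite('pics/c1.png',np.hstack([f(a,235,165,80,120,5),f(a,345,205,65,80,5)][:1]+[cv2.copyMakeBorder(f(a,345,200,70,90,5),0,150,0,0,0)]))
cv2.imwrite('pics/c2.png',np.hstack([f(b,295,140,80,100,5),cv2.copyMakeBorder(f(b,228,215,80,85,5),0,75,0,0,0)]))
```

```text
(no output)
```

View pics/c1.png

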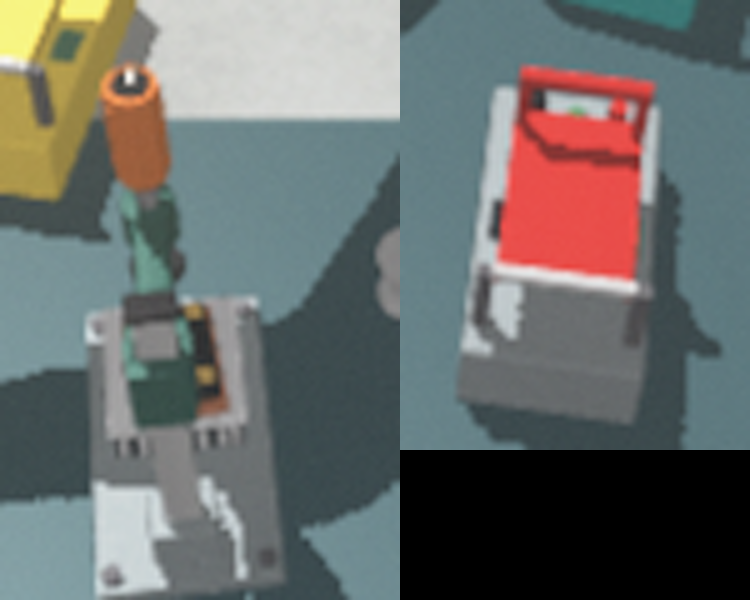

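View pics/c2.png

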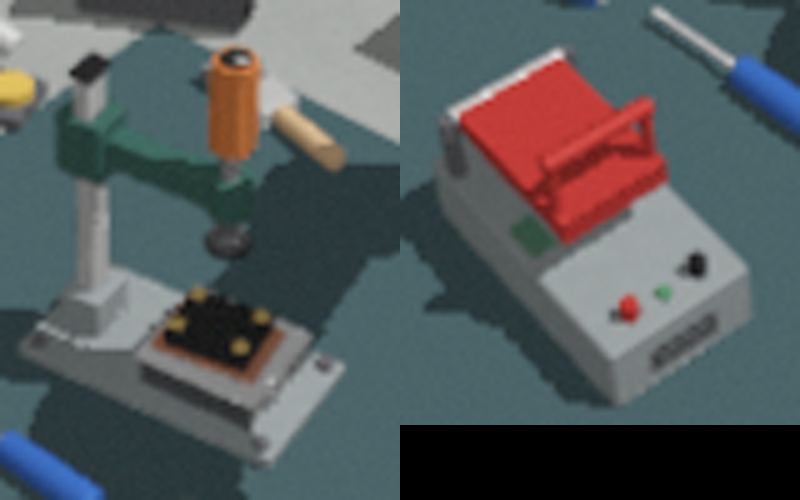

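```bash
cat >> h.py <<'E'
def ray(c,uv):
    K=np.array(c['intrinsics']); 
    d=cv2.undistortPoints(np.array([[uv]],float),K,np.array([c['k1'],0,0,0.]))[0,0]
    d=np.array([d[0],d[1],1.])
    if c.get('rvec') is not None:
        M=cv2.Rodrigues(np.array(c['rvec']))[0]; t=np.array(c['tvec']).ravel()
        o=-M.T@t; w=M.T@d
    else:
        T=np.array(c['tool_from_camera']); p,r=pose(c['s']); Rt=R.from_euler('xyz',r).as_matrix()
        o=p+Rt@T[:3,3]; w=Rt@T[:3,:3]@d
    return o,w/np.linalg.norm(w)
def tri(*rs):
    A=np.zeros((3,3));b=np.zeros(3)
    for o,d in rs:
        P=np.eye(3)-np.outer(d,d);A+=P;b+=P@o
    x=np.linalg.solve(A,b)
    return x,[np.linalg.norm((np.eye(3)-np.outer(d,d))@(x-o)) for o,d in rs]
def plane(r,z): return r[0]+r[1]*(z-r[0][2])/r[1][2]
def proj(c,X):
    K=np.array(c['intrinsics']); X=np.array(X,float)
    if c.get('rvec') is not None: M=cv2.Rodrigues(np.array(c['rvec']))[0]; x=M@X+np.array(c['tvec']).ravel()
    else:
        T=np.array(c['tool_from_camera']); p,r=pose(c['s']); Rt=R.from_euler('xyz',r).as_matrix()
        x=T[:3,:3].T@(Rt.T@(X-p)-T[:3,3])
    s=x[:2]/x[2]; s=s*(1+c['k1']*(s@s)); return K[:2,:2]@s+K[:2,2]
E
python3 - <<'E'
from h import *
a=eyes.camera('scene');b=eyes.camera('side')
for n,u,v in [('handletop',(261.2,181),(341.8,151.4)),('bartop',(265,226),(313,153.4)),('gb1',(370,214.4),(278,235.6)),('gb2',(395.4,217.6),(257.6,248)),
 ('gb1x',(370,214.4),(257.6,248)),('h1',(361.6,254),(262,225.4)),('h2',(394.6,257.4),(237.4,238))]:
    print(n,*tri(ray(a,u),ray(b,v)))
# base plate corners of stand on z=.012 (scene)
for p in [(88,315),(255,297),(285,583),(98,598)]:
    print(plane(ray(a,(235+p[0]/5,165+p[1]/5)),.012))
E
```

```text
handletop [ 0.49102423 -0.15153305  0.29066358] [np.float64(3.943628965972696e-05), np.float64(3.943628965960172e-05)]
bartop [ 0.59940151 -0.13754783  0.23731921] [np.float64(0.0005948572258273599), np.float64(0.0005948572258273351)]
gb1 [0.48997723 0.14629323 0.15276667] [np.float64(0.001596242000829324), np.float64(0.001596242000829397)]
gb2 [0.50130244 0.21796624 0.15253493] [np.float64(0.0017402167293812658), np.float64(0.0017402167293812144)]
gb1x [0.49969669 0.17807631 0.14179206] [np.float64(0.03291686258072112), np.float64(0.03291686258072112)]
h1 [0.59317045 0.11972014 0.10292971] [np.float64(0.0015913221789760708), np.float64(0.001591322178975989)]
h2 [0.60797231 0.20947728 0.10902859] [np.float64(0.0020884650951579157), np.float64(0.002088465095157802)]
[ 0.4339147  -0.21378024  0.012     ]
[ 0.41877529 -0.10709225  0.012     ]
[ 0.63011107 -0.07751441  0.012     ]
[ 0.64056166 -0.18568     0.012     ]
```

Stand: the screw axis is at about (0.491,−0.152), yaw about 0.13, and the handle top is at z=0.291. Box: the guard bar is at about (0.496,0.182,0.152), yaw about −0.16. Distances match the description, and the red-guarded box is the chosen one. I'll raise the arm and hover over the handle.

```bash
cat >> h.py <<'E'
def go(target,rot=None,s=None):
    """shift mm and rotvec in tool axes to reach target pos / euler rot"""
    s=s or robot.sense(); p,r=pose(s); M=R.from_euler('xyz',r)
    d=M.inv().apply(np.array(target)-p)*1000
    rv=(M.inv()*R.from_euler('xyz',rot)).as_rotvec() if rot is not None else np.zeros(3)
    print('rot',rv.round(3),'mm',d.round(1)); return rv,d
def st():
    s=robot.sense(); print('t',round(s['t'],2),'p',s['ee_pos'].round(4),'r',s['tcp_rot'].round(3),'F',s['contact_force'].round(1),'T',s['wrist_torque'].round(3),'w',round(s['gripper_width'],4),'q',s['joint_positions'].round(2))
E
python3 -m jog '[[[0,0,0,0,0,-50,1],[0,0,0,0,0,-100,1],[0,0,0,30,-20,-140,1],[0,0,0,70,-50,-143,1],[0,0,0,110,-80,-143,1]]]'
python3 -c "
from h import *
go([.491,-.152,.40]);st()"
```

```text
t: 0.75
ee_pos: [0.3298, -0.4494, 0.4025]
tcp_rot: [3.137, -0.001, 0.435]
contact_force: [0.8, -0.7, 0.2]
gripper_width: 0.0881
rot [0. 0. 0.] mm [ 271.4 -201.8    2.1]
t 0.75 p [ 0.3298 -0.4494  0.4025] r [ 3.137e+00 -1.000e-03  4.350e-01] F [ 0.8 -0.7  0.2] T [-0.004 -0.107 -0.035] w 0.0881 q [ 1.    0.45 -0.23  1.56  0.11  1.14 -0.39]
```

```bash
python3 -m jog '[[[0,0,0,40,-30,0,1],[0,0,0,80,-60,0,1],[0,0,0,120,-90,0,1],[0,0,0,150,-115,0,1],[0,0,0,150,-115,0,1]]]'
python3 -c "
from h import *
c=snap('wrist','w1.png'); print(proj(c,[.491,-.152,.291]))
go([.491,-.152,.40]);st()"
```

```text
t: 1.25
ee_pos: [0.4192, -0.2758, 0.4011]
tcp_rot: [-3.14, -0.003, 0.448]
contact_force: [0.6, -0.5, 0.1]
gripper_width: 0.0878
[208.05577535  47.64809698]
rot [0. 0. 0.] mm [121.  -83.4   1.1]
t 1.3 p [ 0.4175 -0.2793  0.401 ] r [-3.141e+00 -1.000e-03  4.430e-01] F [ 1.1 -1.3  0.1] T [-0.04   0.043  0.046] w 0.0881 q [ 0.68  0.37 -0.27  1.71  0.11  1.08 -0.75]
```

View pics/w1.png

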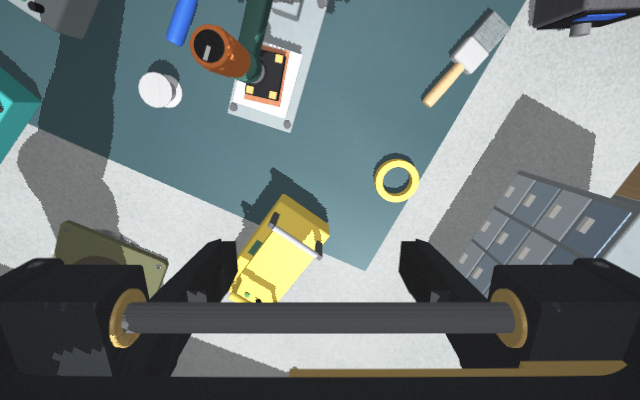

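The wrist view shows the orange handle top at (209,46), predicted at (208,48), so the triangulation holds. Joint 7 grows with yaw, so I'll wind counter-clockwise first. That gives the clockwise turn room in one grip.

```bash
python3 -m jog '[[[0,0,-0.15,30,-21,0,1],[0,0,-0.3,60,-42,0,1],[0,0,-0.45,90,-63,0,1],[0,0,-0.6,121,-83,0,1],[0,0,-0.75,121,-83,0,1]]]' >/dev/null
python3 -m jog '[[[0,0,-0.15,0,0,0,1],[0,0,-0.3,0,0,0,1],[0,0,-0.45,0,0,0,1],[0,0,-0.6,0,0,0,1],[0,0,-0.75,0,0,0,1]]]' >/dev/null
python3 -m jog '[[[0,0,-0.15,0,0,0,1],[0,0,-0.3,0,0,0,1],[0,0,-0.45,0,0,0,1],[0,0,-0.6,0,0,0,1],[0,0,-0.75,0,0,0,1]]]' >/dev/null
python3 -c "
from h import *
c=snap('wrist','w2.png'); print(proj(c,[.491,-.152,.291]))
go([.491,-.152,.40]);st()"
```

```text
[324.2284694  202.78770087]
rot [0. 0. 0.] mm [1.9 5.8 0.2]
t 2.85 p [ 0.4902 -0.158   0.4002] r [-3.141e+00 -1.000e-03  2.695e+00] F [ 0.1 -0.1 -0.7] T [ 0.008 -0.17   0.047] w 0.0884 q [ 0.77  0.49 -0.88  1.66  0.4   1.19  0.92]
```

View pics/w2.png

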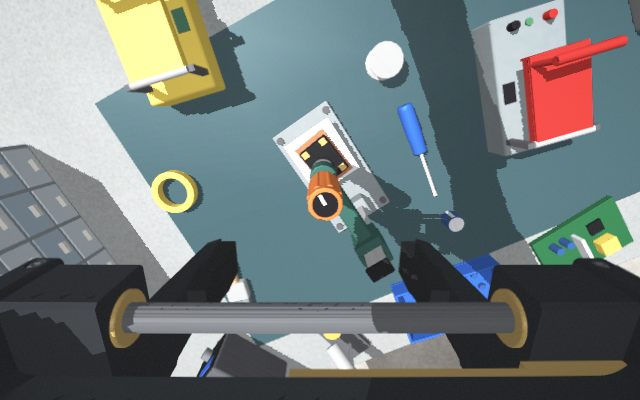

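The handle top is at (325,203), exactly where predicted. I'll wind a bit further, then descend.

```bash
python3 -m jog '[[[0,0,-0.15,1,2,0,1],[0,0,-0.3,2,6,0,1],[0,0,-0.45,2,6,0,1],[0,0,-0.6,2,6,0,1],[0,0,-0.75,2,6,0,1]]]' >/dev/null
python3 -m jog '[[[0,0,-0.15,0,0,0,1],[0,0,-0.3,0,0,0,1],[0,0,-0.4,0,0,0,1],[0,0,-0.4,0,0,0,1]]]' >/dev/null
python3 -c "
from h import *
c=snap('wrist','w3.png'); print(proj(c,[.491,-.152,.291]))
f=c['frame'];hsv=cv2.cvtColor(f,cv2.COLOR_RGB2HSV)
m=cv2.inRange(hsv,(6,140,90),(16,255,255)); n,l,s,ce=cv2.connectedComponentsWithStats(m)
print([(list(s[i]),ce[i]) for i in range(1,n) if s[i][4]>200])
go([.491,-.152,.275]);st()"
```

```text
[316.00077139 203.1961116 ]
[([np.int32(297), np.int32(171), np.int32(37), np.int32(50), np.int32(761)], array([315.33639947, 190.8304862 ]))]
rot [0. 0. 0.] mm [  0.9  -0.8 125.2]
t 3.8 p [ 0.4913 -0.1508  0.4002] r [ 3.141e+00 -1.000e-03 -2.452e+00] F [-0.2  0.4  0.2] T [ 0.103 -0.126  0.004] w 0.0882 q [ 0.9   0.59 -1.2   1.65  0.57  1.3   1.85]
```

View pics/w3.png

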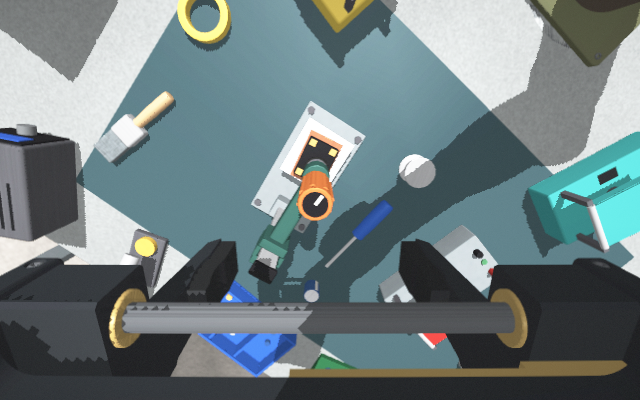

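```bash
python3 -m jog '[[[0,0,0,0,0,40,1],[0,0,0,0,0,75,1],[0,0,0,0,0,105,1],[0,0,0,0,0,123,1],[0,0,0,0,0,123,1]]]' 
python3 -m jog '[[[0,0,0,0,0,0,0.1],[0,0,0,0,0,0,0.1],[0,0,0,0,0,0,0.1],[0,0,0,0,0,0,0.1],[0,0,0,0,0,0,0.1]]]' 40
python3 -c "
from h import *
st()"
```

```text
t: 4.3
ee_pos: [0.4899, -0.1505, 0.2754]
tcp_rot: [3.138, -0.004, -2.45]
contact_force: [0.1, -0.5, 0.4]
gripper_width: 0.0882
t: 4.8
ee_pos: [0.4917, -0.1496, 0.2782]
tcp_rot: [-3.141, 0.0, -2.447]
contact_force: [0.4, -0.4, 0.3]
gripper_width: 0.0504
t 4.8 p [ 0.4917 -0.1496  0.2782] r [-3.141  0.    -2.447] F [ 0.4 -0.4  0.3] T [ 0.115 -0.12   0.015] w 0.0504 q [ 0.84  0.72 -1.1   1.85  0.74  1.06  1.7 ]
```

```bash
python3 -m jog '[[[0,0,0,2,-1,1,0.1],[0,0,0,2,-1,1,0.1],[0,0,0,2,-1,1,0.1],[0,0,0,2,-1,1,0.1],[0,0,0,2,-1,1,0.1]]]' 45
python3 -c "
from h import *
st()"
```

```text
t: 5.3
ee_pos: [0.4911, -0.1522, 0.2767]
tcp_rot: [-3.14, 0.0, -2.447]
contact_force: [2.5, -2.4, -1.1]
gripper_width: 0.0287
t 5.3 p [ 0.4911 -0.1522  0.2767] r [-3.14   0.    -2.447] F [ 2.5 -2.4 -1.1] T [-0.388 -0.638  0.01 ] w 0.0287 q [ 0.84  0.72 -1.1   1.85  0.74  1.05  1.7 ]
```

```bash
python3 -m jog '[[[0,0,0,0,0,4,0.1],[0,0,0,0,0,10,0.1],[0,0,0,0,0,18,0.1],[0,0,0,0,0,26,0.1],[0,0,0,0,0,34,0.1]]]' 45
python3 -m jog '[[[0,0,0,0,0,8,0.1],[0,0,0,0,0,16,0.1],[0,0,0,0,0,23,0.1],[0,0,0,0,0,28,0.1],[0,0,0,0,0,28,0.1]]]' 45
python3 -c "
from h import *
st(); c=snap('side','s1.png');f=c['frame'][120:250,280:390,::-1]; cv2.imwrite('pics/s1c.png',cv2.resize(f,None,fx=5,fy=5,interpolation=cv2.INTER_CUBIC))"
```

```text
t: 5.8
ee_pos: [0.4902, -0.1523, 0.2435]
tcp_rot: [-3.14, -0.002, -2.447]
contact_force: [-3.2, -3.9, 11.8]
gripper_width: 0.0292
t: 6.3
ee_pos: [0.4905, -0.1522, 0.2151]
tcp_rot: [-3.14, -0.001, -2.447]
contact_force: [-0.9, -4.5, 6.0]
gripper_width: 0.0288
t 6.3 p [ 0.4905 -0.1522  0.2151] r [-3.140e+00 -1.000e-03 -2.447e+00] F [-0.9 -4.5  6. ] T [-0.61  -0.053  0.069] w 0.0288 q [ 0.8   0.8  -1.03  1.92  0.86  0.94  1.61]
```

View pics/s1c.png

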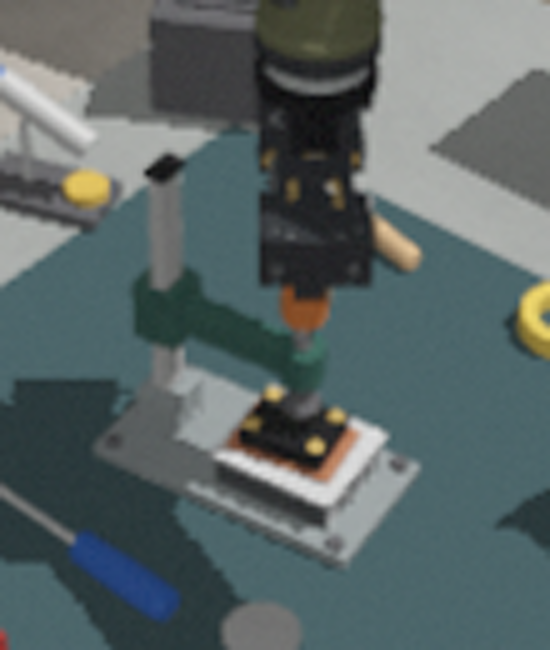

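The jaw has followed the hand down 62 mm and the pad sits just above the module (about crop (300,400)). I'll creep until contact.

```bash
python3 -m jog '[[[0,0,0,0,0,3,0.1],[0,0,0,0,0,6,0.1],[0,0,0,0,0,8,0.1],[0,0,0,0,0,8,0.1]]]' 45
for i in 1 ; do python3 -m jog '[[[0,0,0,0,0,1,0.1],[0,0,0,0,0,1.5,0.1]]]'; done
python3 -m jog '[[[0,0,0,0,0,1,0.1],[0,0,0,0,0,1,0.1]]]'
python3 -m jog '[[[0,0,0,0,0,1,0.1],[0,0,0,0,0,1,0.1]]]'
```

```text
t: 6.75
ee_pos: [0.4904, -0.1522, 0.2075]
tcp_rot: [-3.14, -0.002, -2.447]
contact_force: [-2.5, -3.2, 9.2]
gripper_width: 0.0289
t: 6.95
ee_pos: [0.4903, -0.1522, 0.2062]
tcp_rot: [-3.14, -0.002, -2.447]
contact_force: [-3.1, -4.2, 11.3]
gripper_width: 0.029
t: 7.15
ee_pos: [0.4903, -0.1522, 0.2052]
tcp_rot: [-3.14, -0.002, -2.447]
contact_force: [-2.3, -3.4, 9.2]
gripper_width: 0.0291
t: 7.35
ee_pos: [0.4904, -0.1522, 0.2044]
tcp_rot: [-3.14, -0.002, -2.447]
contact_force: [-3.4, -3.2, 12.2]
gripper_width: 0.0285
```

```bash
python3 -m jog '[[[0,0,0,0,0,1,0.1],[0,0,0,0,0,1,0.1]]]'
python3 -m jog '[[[0,0,0,0,0,0.6,0.1],[0,0,0,0,0,0.6,0.1]]]'
python3 -m jog '[[[0,0,0,0,0,0.6,0.1],[0,0,0,0,0,0.6,0.1]]]'
```

```text
t: 7.55
ee_pos: [0.4905, -0.1521, 0.2038]
tcp_rot: [-3.139, -0.002, -2.447]
contact_force: [-3.2, -3.2, 15.7]
gripper_width: 0.0288
t: 7.75
ee_pos: [0.4906, -0.1521, 0.2036]
tcp_rot: [-3.139, -0.002, -2.447]
contact_force: [-5.4, -3.9, 18.9]
gripper_width: 0.0288
t: 7.95
ee_pos: [0.4906, -0.152, 0.2032]
tcp_rot: [-3.139, -0.002, -2.447]
contact_force: [-5.0, -4.5, 20.2]
gripper_width: 0.0288
```

Force rose from 11 N to 20 N with the motion stalling, so the pad is on the module. Now I'll turn clockwise (+rz about the tool).

```bash
python3 -m jog '[[[0,0,0.06,0,0,-0.5,0.1],[0,0,0.16,0,0,-0.8,0.1],[0,0,0.28,0,0,-1,0.1],[0,0,0.4,0,0,-1,0.1],[0,0,0.52,0,0,-1,0.1]]]' 50
python3 -c "
from h import *
st()"
python3 -m jog '[[[0,0,0.12,0,0,0,0.1],[0,0,0.24,0,0,0,0.1],[0,0,0.36,0,0,0,0.1],[0,0,0.48,0,0,0,0.1],[0,0,0.6,0,0,0,0.1]]]' 50
python3 -c "
from h import *
st()"
```

```text
t: 8.45
ee_pos: [0.4908, -0.1514, 0.2035]
tcp_rot: [-3.14, 0.001, -2.971]
contact_force: [-2.1, -2.4, 12.9]
gripper_width: 0.0287
t 8.45 p [ 0.4908 -0.1514  0.2035] r [-3.140e+00  1.000e-03 -2.971e+00] F [-2.1 -2.4 12.9] T [-0.214  0.402  0.145] w 0.0287 q [ 0.73  0.76 -0.88  1.94  0.8   0.84  1.14]
t: 8.95
ee_pos: [0.4915, -0.1509, 0.2035]
tcp_rot: [3.141, 0.002, 2.712]
contact_force: [-0.6, -2.0, 10.9]
gripper_width: 0.0289
t 8.95 p [ 0.4915 -0.1509  0.2035] r [3.141e+00 2.000e-03 2.712e+00] F [-0.6 -2.  10.9] T [ 0.021 -0.066  0.069] w 0.0289 q [ 0.65  0.71 -0.73  1.94  0.69  0.75  0.66]
```

```bash
for i in 1 2 3; do
python3 -m jog '[[[0,0,0.12,0,0,0,0.1],[0,0,0.24,0,0,0,0.1],[0,0,0.36,0,0,0,0.1],[0,0,0.48,0,0,0,0.1],[0,0,0.6,0,0,0,0.1]]]' 50 >/dev/null
python3 -c "
from h import *
st()"; done
```

```text
t 9.45 p [ 0.4923 -0.1509  0.2034] r [3.138e+00 2.000e-03 2.112e+00] F [ 0.6 -1.9  7.9] T [-0.179 -0.52   0.121] w 0.0286 q [ 0.55  0.67 -0.56  1.94  0.56  0.68  0.19]
t 9.95 p [ 0.4931 -0.1511  0.2033] r [ 3.136 -0.     1.513] F [ 1.8 -1.2  5.1] T [-0.366 -0.85   0.107] w 0.0288 q [ 0.45  0.65 -0.39  1.95  0.4   0.62 -0.26]
t 10.45 p [ 0.4938 -0.1514  0.2032] r [ 3.135 -0.004  0.913] F [ 5.7 -2.3  2.9] T [-0.536 -0.949  0.106] w 0.029 q [ 0.34  0.63 -0.21  1.95  0.23  0.57 -0.68]
```

The handle has moved about 2.5 mm toward the bar, which fits the jaw tilting. I'll continue the turn.

```bash
for i in 1 2; do
python3 -m jog '[[[0,0,0.12,0,0,0,0.1],[0,0,0.24,0,0,0,0.1],[0,0,0.36,0,0,0,0.1],[0,0,0.48,0,0,0,0.1],[0,0,0.6,0,0,0,0.1]]]' 50 >/dev/null
python3 -c "
from h import *
st()"; done
```

```text
t 10.95 p [ 0.4945 -0.152   0.2031] r [ 3.137 -0.008  0.313] F [ 5.  -2.9  1.9] T [-0.992 -1.12   0.131] w 0.029 q [ 0.23  0.63 -0.04  1.96  0.04  0.55 -1.09]
t 11.45 p [ 0.4946 -0.1527  0.2029] r [ 3.141 -0.009 -0.287] F [ 6.8 -3.8 -0.9] T [-1.478 -1.011  0.148] w 0.0286 q [ 0.13  0.63  0.14  1.96 -0.15  0.55 -1.49]
```

```bash
python3 -m jog '[[[0,0,0.12,0,0,0,0.1],[0,0,0.24,0,0,0,0.1],[0,0,0.3,0,0,0,0.1],[0,0,0.3,0,0,0,0.1]]]' 50 >/dev/null
python3 -c "
from h import *
st()"
python3 -c "
from h import *
c=snap('side','s2.png');f=c['frame'][120:250,280:390,::-1]; cv2.imwrite('pics/s2c.png',cv2.resize(f,None,fx=5,fy=5,interpolation=cv2.INTER_CUBIC))"
```

```text
t 11.85 p [ 0.4943 -0.153   0.2026] r [-3.141 -0.009 -0.584] F [ 7.  -4.2 -2. ] T [-1.579 -0.752 -0.025] w 0.0289 q [ 0.07  0.64  0.22  1.97 -0.25  0.55 -1.69]
```

View pics/s2c.png

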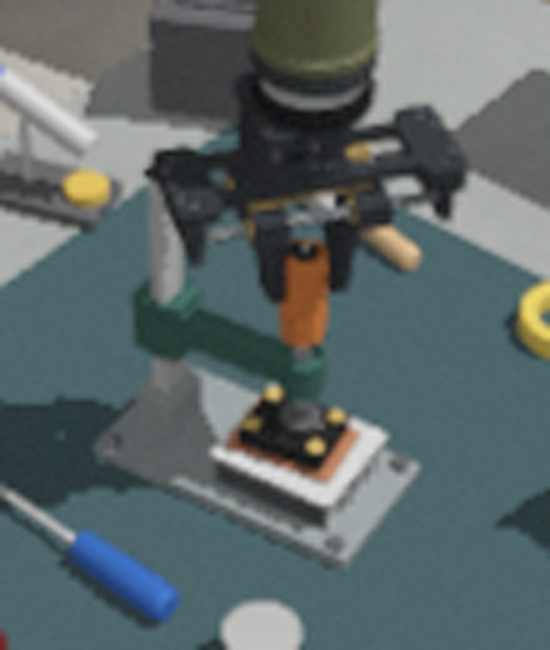

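The pad is flat on the module, the arm is tilted, and 4.4 rad have been turned. By pad compression the force is about 13.6 N, so I'll add 0.7 rad for margin and then release.

```bash
python3 -m jog '[[[0,0,0.12,0,0,0,0.1],[0,0,0.26,0,0,0,0.1],[0,0,0.4,0,0,0,0.1],[0,0,0.55,0,0,0,0.1],[0,0,0.7,0,0,0,0.1]]]' 50 >/dev/null
python3 -c "
from h import *
st()"
python3 -m jog '[[[0,0,0,0,0,0,0.6],[0,0,0,0,0,0,0.9],[0,0,0,0,0,0,0.9],[0,0,0,0,0,0,0.9],[0,0,0,0,0,0,0.9]]]' 20 
python3 -m jog '[[[0,0,0,0,0,0,0.9],[0,0,0,0,0,-15,0.9],[0,0,0,0,0,-50,1],[0,0,0,0,0,-100,1],[0,0,0,0,0,-140,1]]]' 20 
python3 -c "
from h import *
st();c=snap('side','s3.png');f=c['frame'][120:250,280:390,::-1]; cv2.imwrite('pics/s3c.png',cv2.resize(f,None,fx=5,fy=5,interpolation=cv2.INTER_CUBIC))"
```

```text
t 12.4 p [ 0.4936 -0.1525  0.2022] r [-3.137 -0.005 -1.288] F [ 7.7 -3.2 -3.8] T [-0.998 -0.345  0.137] w 0.0291 q [-0.05  0.67  0.43  1.97 -0.48  0.59 -2.16]
t: 12.9
ee_pos: [0.4902, -0.1513, 0.2019]
tcp_rot: [3.141, 0.001, -1.283]
contact_force: [-0.5, -1.3, -0.4]
gripper_width: 0.0666
t: 13.4
ee_pos: [0.4904, -0.1519, 0.3441]
tcp_rot: [-3.141, -0.001, -1.284]
contact_force: [0.8, 0.1, 0.5]
gripper_width: 0.0878
t 13.4 p [ 0.4904 -0.1519  0.3441] r [-3.141e+00 -1.000e-03 -1.284e+00] F [0.8 0.1 0.5] T [ 0.053 -0.097 -0.023] w 0.0878 q [-0.16  0.49  0.59  1.8  -0.32  0.95 -2.29]
```

View pics/s3c.png

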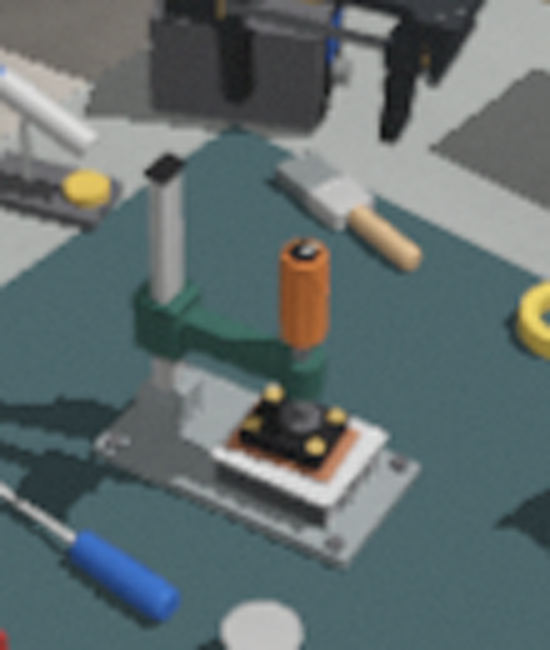

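```bash
python3 -c "
from h import *
c=snap('wrist','w4.png');u=proj(c,[.491,-.152,.222]);print(u,pose(c['s']))
x,y=[int(v) for v in u];f=c['frame'][max(0,y-40):y+40,x-40:x+40,::-1]
g=cv2.imread('pics/w3.png')[163:243,276:356]
cv2.imwrite('pics/w4c.png',np.hstack([cv2.resize(g,(400,400),interpolation=2),cv2.resize(f,(400,400),interpolation=2)]))"
```

```text
[320.95094587 199.93464074] (array([ 0.49328421, -0.15367258,  0.34980645]), array([-3.13163518, -0.00629532, -1.28433251]))
```

View pics/w4c.png

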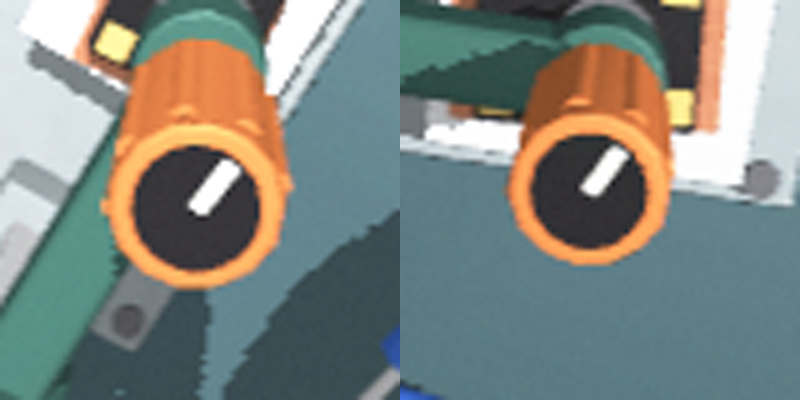

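The white mark looks the same in the tool frame before and after (crop (215,187) and (605,172)), so there was no slip: the handle went 5.1 rad. Next I'll move to the guard bar and turn so the jaws straddle it.

```bash
python3 -c "
from h import *
go([.496,.182,.32],[np.pi,0,-1.284])"
```

```text
rot [-0.009 -0.006  0.   ] mm [-320.9  -97.5   26.1]
```

```bash
python3 -m jog '[[[0,0,-0.15,-30,-10,0,1],[0,0,-0.3,-60,-20,0,1],[0,0,-0.45,-100,-30,0,1],[0,0,-0.6,-140,-42,0,1],[0,0,-0.75,-180,-55,10,1]]]' >/dev/null
python3 -c "
from h import *
st();go([.496,.182,.30],[np.pi,0,1.41])"
```

```text
t 14.0 p [0.4923 0.0381 0.3321] r [-3.14e+00 -1.00e-03 -5.27e-01] F [-0.2 -0.2 -0.6] T [ 0.052 -0.003  0.021] w 0.0882 q [-0.41  0.44  0.36  1.87 -0.2   0.87 -2.05]
rot [ 0.    -0.002 -1.937] mm [ -69.2 -126.2   32.2]
```

```bash
python3 -m jog '[[[0,0,-0.15,-15,-25,5,1],[0,0,-0.3,-30,-50,10,1],[0,0,-0.45,-45,-80,15,1],[0,0,-0.6,-60,-110,20,1],[0,0,-0.75,-69,-126,25,1]]]' >/dev/null
python3 -m jog '[[[0,0,-0.15,0,0,0,1],[0,0,-0.3,0,0,0,1],[0,0,-0.45,0,0,0,1],[0,0,-0.6,0,0,0,1],[0,0,-0.75,0,0,0,1]]]' >/dev/null
python3 -m jog '[[[0,0,-0.15,0,0,0,1],[0,0,-0.3,0,0,0,1],[0,0,-0.44,0,0,0,1],[0,0,-0.44,0,0,0,1],[0,0,-0.44,0,0,0,1]]]' >/dev/null
python3 -c "
from h import *
st();go([.496,.182,.30],[np.pi,0,1.41])
c=snap('wrist','w5.png')
for y in (-.038,0,.038): print(proj(c,[.496+y*.159,.182+y*.987,.1525]))"
```

```text
t 15.5 p [0.4966 0.18   0.3064] r [-3.14   0.     1.403] F [-0.5 -0.5  0.1] T [-0.098 -0.072 -0.045] w 0.0879 q [-0.3   0.5  -0.22  1.79  0.14  0.86 -0.74]
rot [-0.001  0.    -0.007] mm [ 1.9 -0.9  6.4]
[318.06352318 224.8715275 ]
[317.79008565 188.53736188]
[317.49465853 149.27852892]
```

View pics/w5.png

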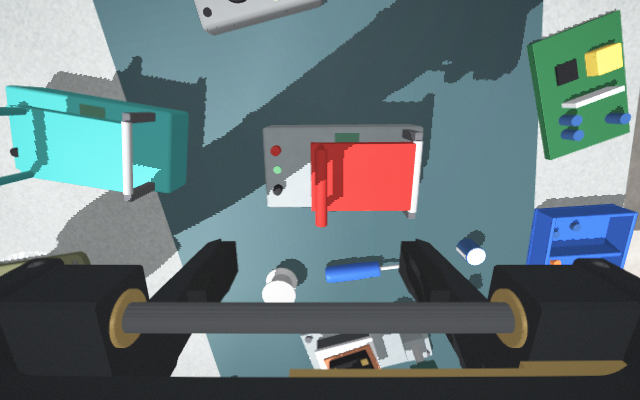

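The bar is at (320.5,143–226) px, against predicted (318,149–225). That puts it about 2 mm off, and aligned with the tool. I'll descend and grip.

```bash
python3 -m jog '[[[0,0,0,2,1,40,1],[0,0,0,3,1,80,1],[0,0,0,3,1,120,1],[0,0,0,3,1,153,1],[0,0,0,3,1,153,1]]]'
python3 -m jog '[[[0,0,0,0,0,0,0],[0,0,0,0,0,0,0],[0,0,0,0,0,0,0],[0,0,0,0,0,0,0],[0,0,0,0,0,0,0]]]' 20
python3 -m jog '[[[0,0,0,0,0,0,0],[0,0,0,0,0,0,0],[0,0,0,0,0,0,0],[0,0,0,0,0,0,0],[0,0,0,0,0,0,0]]]' 20
python3 -c "
from h import *
st();
H=np.array([.6006,.1646,.106]);u=np.array([.987,-.159,0])
p0,r=pose(robot.sense());M=R.from_euler('xyz',r)
rad=np.hypot((H-p0)@u,p0[2]-.106);ph=np.arctan2(p0[2]-.106,(H-p0)@u);print(rad,ph)
for th in np.arange(0,2.01,.1):
    f=ph+th; d=rad*(np.cos(ph)-np.cos(f))*u; d[2]=rad*(np.sin(f)-np.sin(ph))
    print(round(th,2),(M.inv().apply(d)*1000).round(0))
"
```

```text
t: 16.05
ee_pos: [0.4958, 0.182, 0.1504]
tcp_rot: [-3.135, 0.005, 1.406]
contact_force: [-0.7, -0.9, 1.5]
gripper_width: 0.0879
t: 16.55
ee_pos: [0.4988, 0.1831, 0.1548]
tcp_rot: [3.14, -0.001, 1.407]
contact_force: [0.9, -0.4, 1.0]
gripper_width: 0.0504
t: 17.05
ee_pos: [0.4998, 0.1828, 0.1541]
tcp_rot: [3.139, -0.001, 1.406]
contact_force: [-0.8, -0.3, -1.4]
gripper_width: 0.0109
t 17.05 p [0.4998 0.1828 0.1541] r [ 3.139e+00 -1.000e-03  1.406e+00] F [-0.8 -0.3 -1.4] T [ 0.059  0.177 -0.009] w 0.0109 q [-0.34  0.73 -0.15  1.94  0.22  0.49 -0.82]
0.11312411817586931 0.4390442204320059
0.0 [0. 0. 0.]
0.1 [  0.   5. -10.]
0.2 [  0.  12. -19.]
0.3 [  0.  19. -28.]
0.4 [  0.  27. -36.]
0.5 [  0.  36. -43.]
0.6 [  0.  45. -49.]
0.7 [  0.  55. -55.]
0.8 [  0.  66. -59.]
0.9 [  0.  77. -62.]
1.0 [  0.  88. -64.]
1.1 [  0.  99. -65.]
1.2 [  1. 110. -64.]
1.3 [  1. 121. -63.]
1.4 [  1. 132. -61.]
1.5 [  1. 143. -57.]
1.6 [  1. 154. -52.]
1.7 [  1. 163. -47.]
1.8 [  1. 173. -40.]
1.9 [  1. 181. -33.]
2.0 [  1. 189. -25.]
```

Gripped: the opening reads 10.9 mm on the 12 mm bar. I'll lift along the arc.

```bash
python3 -m jog '[[[0,0,0,0,5,-10,0],[0,0,0,0,12,-19,0],[0,0,0,0,19,-28,0],[0,0,0,0,27,-36,0],[0,0,0,0,36,-43,0]]]' 20
python3 -m jog '[[[0,0,0,0,9,-6,0],[0,0,0,0,19,-12,0],[0,0,0,0,30,-16,0],[0,0,0,0,41,-19,0],[0,0,0,0,52,-21,0]]]' 20
```

```text
t: 17.55
ee_pos: [0.5344, 0.1771, 0.1966]
tcp_rot: [-3.142, -0.0, 1.407]
contact_force: [4.0, 1.5, -10.1]
gripper_width: 0.0106
t: 18.05
ee_pos: [0.5837, 0.1689, 0.2167]
tcp_rot: [-3.137, 0.001, 1.408]
contact_force: [0.1, 1.4, -9.2]
gripper_width: 0.0104
```

```bash
python3 -m jog '[[[0,0,0,0,11,-1,0],[0,0,0,0,22,0,0],[0,0,0,0,33,1,0],[0,0,0,0,44,3,0],[0,0,0,0,55,7,0]]]' 20
python3 -m jog '[[[0,0,0,0,11,5,0],[0,0,0,0,20,10,0],[0,0,0,0,30,17,0],[0,0,0,0,38,24,0],[0,0,0,0,38,24,0]]]' 20
python3 -c "
from h import *
st();c=snap('side','s4.png');f=c['frame'][140:300,180:340,::-1]; cv2.imwrite('pics/s4c.png',cv2.resize(f,None,fx=4,fy=4,interpolation=cv2.INTER_CUBIC)[:600])"
```

```text
t: 18.55
ee_pos: [0.6378, 0.1602, 0.2102]
tcp_rot: [-3.137, 0.001, 1.408]
contact_force: [-2.0, 1.0, -0.6]
gripper_width: 0.0092
t: 19.05
ee_pos: [0.6773, 0.1539, 0.1855]
tcp_rot: [-3.14, -0.0, 1.407]
contact_force: [-1.5, 1.2, -3.7]
gripper_width: 0.0084
t 19.05 p [0.6773 0.1539 0.1855] r [-3.14  -0.     1.407] F [-1.5  1.2 -3.7] T [0.448 0.425 0.094] w 0.0084 q [-0.19  0.87 -0.2   1.39  0.19  0.9  -0.61]
```

View pics/s4c.png

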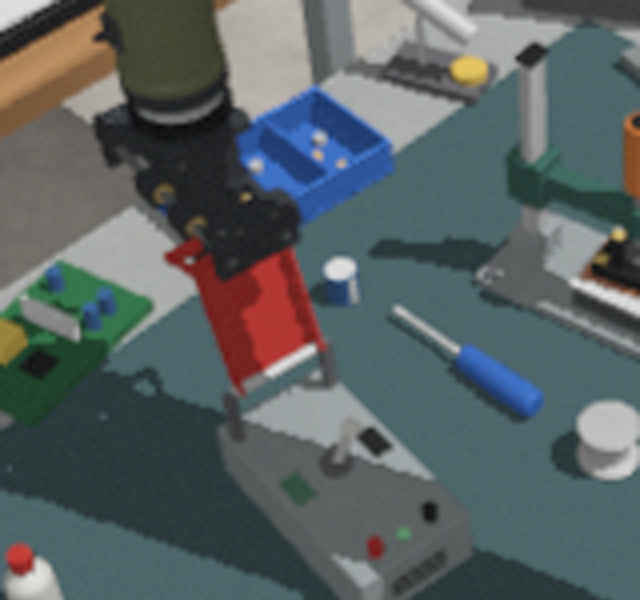

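The guard stands well up (red flap at crop (265,310)) and the uncovered white toggle at crop (347,440) leans to the black mark. I'll release with a small opening, rise, and turn so the camera faces the robot and the hand stays slim toward the flap.

```bash
python3 -m jog '[[[0,0,0,0,0,0,0.3],[0,0,0,0,0,0,0.3],[0,0,0,0,0,0,0.3],[0,0,0,0,0,-10,0.3],[0,0,0,0,0,-40,0.3]]]' 20
python3 -m jog '[[[0,0,0,0,-20,-40,0.3],[0,0,0,0,-50,-60,0.3],[0,0,-0.15,0,-90,-60,0.1],[0,0,-0.3,0,-130,-60,0],[0,0,-0.45,0,-160,-60,0]]]' 20
python3 -c "
from h import *
st();c=snap('side','s5.png');f=c['frame'][140:300,180:340,::-1]; cv2.imwrite('pics/s5c.png',cv2.resize(f,None,fx=4,fy=4,interpolation=cv2.INTER_CUBIC)[:600])"
```

```text
t: 19.6
ee_pos: [0.6754, 0.1525, 0.2255]
tcp_rot: [-3.137, 0.003, 1.407]
contact_force: [-0.6, -0.3, 0.3]
gripper_width: 0.0265
t: 20.1
ee_pos: [0.5171, 0.18, 0.2886]
tcp_rot: [3.14, 0.0, 1.864]
contact_force: [1.2, -0.0, 0.0]
gripper_width: 0.0047
t 20.1 p [0.5171 0.18   0.2886] r [3.14  0.    1.864] F [ 1.2 -0.   0. ] T [ 0.026 -0.12  -0.006] w 0.0047 q [-0.2   0.56 -0.36  1.76  0.25  0.86 -0.38]
```

View pics/s5c.png

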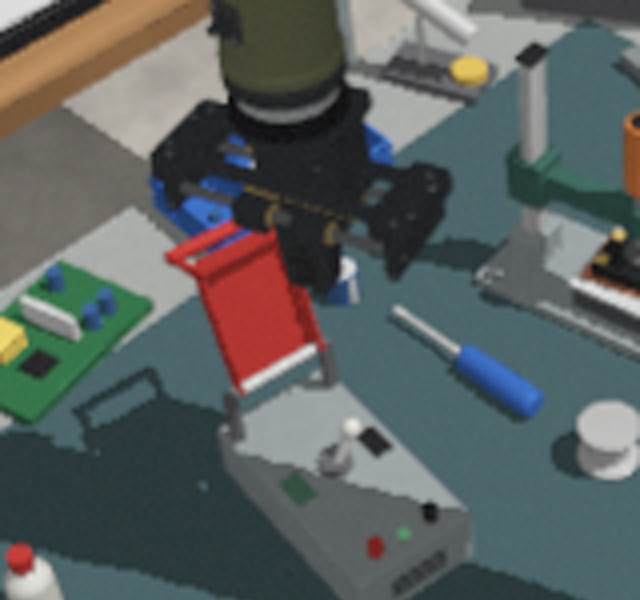

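```bash
python3 -c "
from h import *
c=snap('side');a=snap('scene','sc5.png')
print(plane(ray(c,(267.75,246.75)),.0866))
u=np.array([.987,-.159,0]);v=np.array([.159,.987,0]);H=np.array([.6006,.1646,.106]);P=H-.072*u;P[2]=.055
tip=P-.0173*v+[0,0,.0316];print(tip,proj(c,tip))
T=P-.053*v; go([T[0],T[1],.30],[np.pi,0,2.98])
"
```

```text
[0.52622308 0.1593711  0.0866    ]
[0.5267853 0.1589729 0.0866   ] [267.71540968 246.58304089]
rot [ 1.000e-03  1.000e-03 -1.122e+00] mm [-54.8 -13.1 -11.5]
```

The toggle ball at (267.8,246.8) px matches the model to 0.6 mm. I'll turn and go to the −y side of the toggle.

```bash
python3 -m jog '[[[0,0,-0.15,-15,-4,-5,0],[0,0,-0.3,-30,-8,-10,0],[0,0,-0.45,-45,-11,-11,0],[0,0,-0.6,-55,-13,-11,0],[0,0,-0.75,-55,-13,-11,0]]]' >/dev/null
python3 -m jog '[[[0,0,-0.15,0,0,0,0],[0,0,-0.3,0,0,0,0],[0,0,-0.37,0,0,0,0],[0,0,-0.37,0,0,0,0]]]' >/dev/null
python3 -c "
from h import *
st();c=snap('wrist','w6.png');print(proj(c,[.527,.159,.0866]))
u=np.array([.987,-.159,0]);v=np.array([.159,.987,0]);H=np.array([.6006,.1646,.106]);P=H-.072*u;P[2]=.055
T=P-.053*v; go([T[0],T[1],.09],[np.pi,0,2.98])
"
```

```text
t 21.15 p [0.5238 0.1223 0.2983] r [3.141e+00 1.000e-03 2.973e+00] F [ 0.9  0.2 -0.4] T [ 0.058 -0.147  0.01 ] w 0.0002 q [ 0.1   0.59 -0.69  1.76  0.45  0.95  0.63]
[349.06381343 174.51698603]
rot [ 0.     0.001 -0.008] mm [  2.9   0.7 208.3]
```

View pics/w6.png

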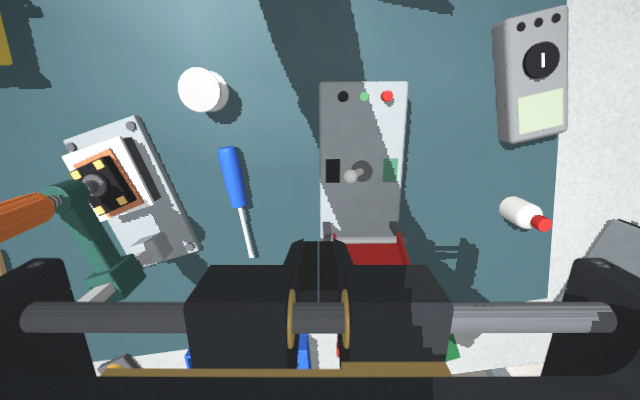

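The toggle ball is at (349,176), predicted (349,174.5). The closed fingers are to its −y side, so I'll descend beside it.

```bash
python3 -m jog '[[[0,0,0,2,0,45,0],[0,0,0,3,0,90,0],[0,0,0,3,0,135,0],[0,0,0,3,0,175,0],[0,0,0,3,0,206,0]]]' 
python3 -m jog '[[[0,0,0,0,0,0,0],[0,0,0,0,4,0,0],[0,0,0,0,8,0,0],[0,0,0,0,12,0,0],[0,0,0,0,12,0,0]]]' 
python3 -c "
from h import *
st();c=snap('wrist','w7.png')"
```

```text
t: 21.7
ee_pos: [0.5196, 0.123, 0.0899]
tcp_rot: [-3.14, -0.0, 2.973]
contact_force: [0.4, -0.8, -0.1]
gripper_width: 0.0006
t: 22.2
ee_pos: [0.5222, 0.1366, 0.0934]
tcp_rot: [3.14, 0.003, 2.977]
contact_force: [-0.1, -0.4, -0.0]
gripper_width: 0.0007
t 22.2 p [0.5222 0.1366 0.0934] r [3.140e+00 3.000e-03 2.977e+00] F [-0.1 -0.4 -0. ] T [ 0.    -0.139 -0.029] w 0.0007 q [-0.08  0.87 -0.44  1.94  0.75  0.5   0.35]
```

View pics/w7.png

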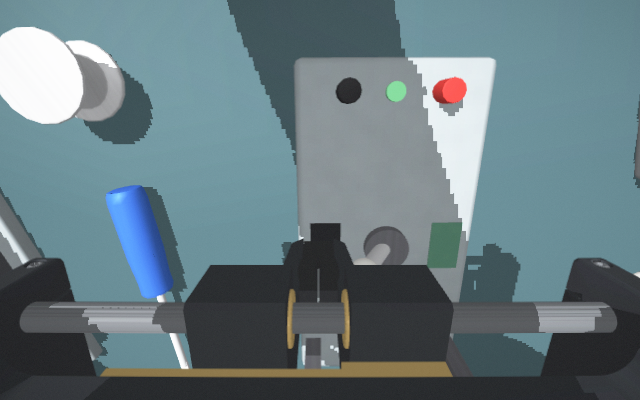

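```bash
python3 -m jog '[[[0,0,0,0,6,0,0],[0,0,0,0,12,0,0],[0,0,0,0,18,0,0],[0,0,0,0,24,0,0],[0,0,0,0,30,0,0]]]' 
python3 -m jog '[[[0,0,0,0,3,0,0],[0,0,0,0,3,0,0]]]' 
python3 -c "
from h import *
st();c=snap('wrist','w8.png');c=snap('side','s8.png');f=c['frame'][140:300,180:340,::-1]; cv2.imwrite('pics/s8c.png',cv2.resize(f,None,fx=4,fy=4,interpolation=cv2.INTER_CUBIC)[:600])"
```

```text
t: 22.75
ee_pos: [0.5263, 0.1658, 0.0921]
tcp_rot: [3.141, 0.0, 2.977]
contact_force: [1.0, -1.7, -0.0]
gripper_width: 0.0
t: 22.95
ee_pos: [0.5266, 0.1689, 0.0918]
tcp_rot: [3.141, -0.0, 2.978]
contact_force: [0.6, -0.8, -0.3]
gripper_width: 0.0003
t 22.95 p [0.5266 0.1689 0.0918] r [ 3.141 -0.     2.978] F [ 0.6 -0.8 -0.3] T [-0.153 -0.099  0.044] w 0.0003 q [-0.13  0.88 -0.45  1.9   0.72  0.53  0.33]
```

View pics/w8.png

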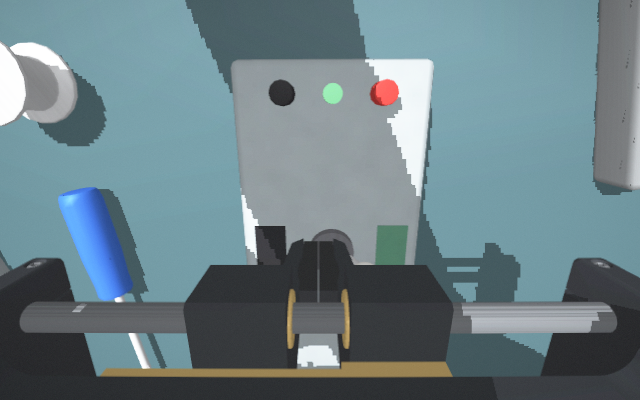

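View pics/s8c.png

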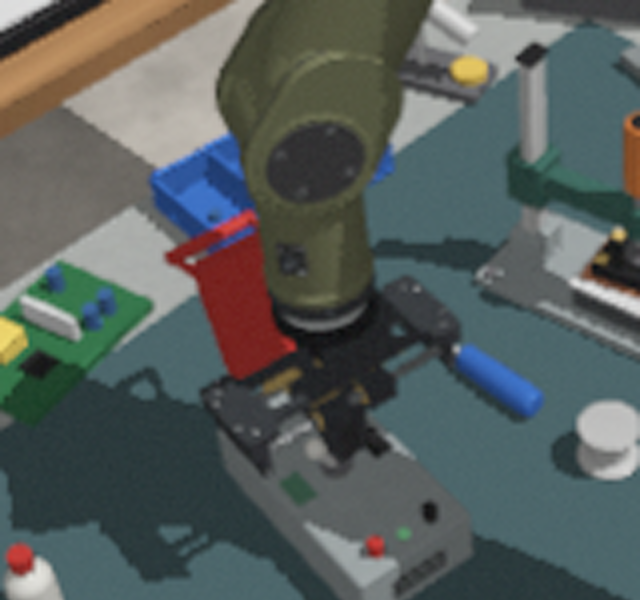

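```bash
python3 -m jog '[[[0,0,0,0,2,0,0],[0,0,0,0,4,0,0],[0,0,0,0,4,0,0]]]' 
python3 -m jog '[[[0,0,0,0,2,0,0],[0,0,0,0,3,0,0],[0,0,0,0,3,0,0]]]'
```

```text
t: 23.35
ee_pos: [0.5269, 0.1707, 0.0917]
tcp_rot: [-3.139, -0.001, 2.976]
contact_force: [-0.4, -4.2, -0.1]
gripper_width: 0.0004
t: 23.65
ee_pos: [0.5269, 0.171, 0.0915]
tcp_rot: [-3.134, -0.001, 2.974]
contact_force: [-1.9, -8.4, 2.6]
gripper_width: 0.0002
```

The toggle is against its stop (8 N, no more motion). I'll back off, rise and check.

```bash
python3 -m jog '[[[0,0,0,0,-10,0,0],[0,0,0,0,-20,-5,0],[0,0,0,0,-25,-50,0],[0,0,0,0,-25,-100,0],[0,0,0,0,-25,-150,0]]]' 
python3 -m jog '[[[0,0,0.1,0,0,-40,0],[0,0,0.25,0,0,-60,0],[0,0,0.4,0,0,-60,0.1],[0,0,0.55,0,0,-60,0.2],[0,0,0.7,0,0,-60,0.3]]]' 
python3 -c "
from h import *
st();c=snap('side','s9.png');f=c['frame'][140:300,180:340,::-1]; cv2.imwrite('pics/s9c.png',cv2.resize(f,None,fx=4,fy=4,interpolation=cv2.INTER_CUBIC)[:600])
v=np.array([.159,.987,0]);P=np.array([.5295,.176,.055]);
for a in (.2,.3,.5): print(a, (proj(c,P+.036*np.sin(a)*v+[0,0,.036*np.cos(a)])-[180,140])*4)
"
```

```text
t: 24.15
ee_pos: [0.5234, 0.1505, 0.2441]
tcp_rot: [3.14, -0.0, 2.978]
contact_force: [1.2, -0.0, -0.7]
gripper_width: 0.0006
t: 24.65
ee_pos: [0.5237, 0.1508, 0.3029]
tcp_rot: [3.139, -0.0, 2.272]
contact_force: [-0.6, -0.1, 0.3]
gripper_width: 0.0224
t 24.65 p [0.5237 0.1508 0.3029] r [ 3.139 -0.     2.272] F [-0.6 -0.1  0.3] T [-0.086 -0.136 -0.034] w 0.0224 q [-0.06  0.56 -0.49  1.74  0.32  0.92  0.02]
0.2 [324.17115713 439.16917636]
0.3 [320.4993154  442.21058501]
0.5 [313.66678705 448.92427413]
```

View pics/s9c.png

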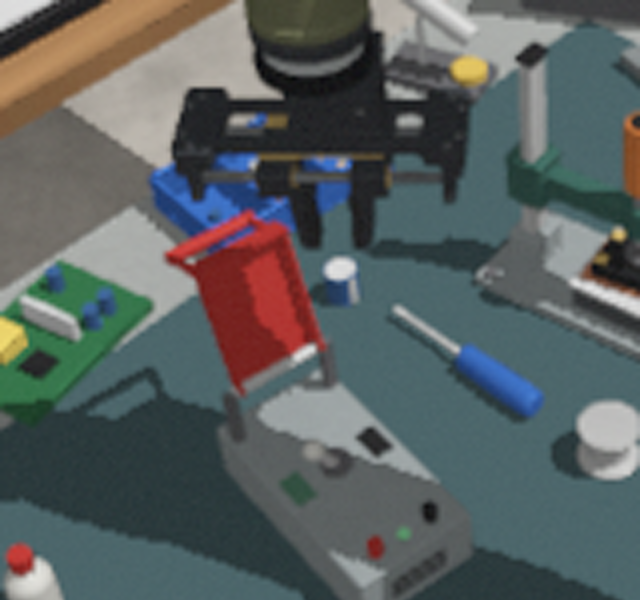

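The ball at crop (313,452) matches the full on position (314,449), beside the green mark. The bar's ends show at crop (180,258) and (252,217), so I'll fit the lift angle.

```bash
python3 -c "
from h import *
c=snap('side')
u=np.array([.987,-.159,0]);v=np.array([.159,.987,0]);H=np.array([.6006,.1646,.106])
for th in (1.7,1.75,1.8,1.85,1.9,1.95):
    f=.413+th; p=H-.1146*np.cos(f)*u+[0,0,.1146*np.sin(f)]
    print(th,p.round(4),[((proj(c,p+s*.038*v)-[180,140])*4).round(0) for s in (1,-1)])
go([.673,.153,.27],[np.pi,0,1.41])
"
```

```text
1.7 [0.659  0.1552 0.2042] [array([175., 259.]), array([261., 215.])]
1.75 [0.6637 0.1544 0.2011] [array([173., 259.]), array([258., 214.])]
1.8 [0.6683 0.1537 0.1978] [array([170., 258.]), array([256., 214.])]
1.85 [0.6728 0.153  0.1942] [array([168., 259.]), array([253., 215.])]
1.9 [0.6771 0.1523 0.1905] [array([166., 259.]), array([251., 215.])]
1.95 [0.6811 0.1516 0.1865] [array([164., 260.]), array([248., 216.])]
rot [ 0.002 -0.     0.867] mm [-95.3 114.9  33. ]
```

```bash
python3 -m jog '[[[0,0,0.15,-20,23,0,0.35],[0,0,0.3,-40,46,0,0.35],[0,0,0.45,-60,69,0,0.35],[0,0,0.6,-80,92,0,0.35],[0,0,0.75,-95,113,0,0.35]]]' >/dev/null
python3 -m jog '[[[0,0,0.117,0,0,0,0.35],[0,0,0.117,0,0,0,0.35],[0,0,0.117,0,0,0,0.35]]]' 
python3 -c "
from h import *
st();c=snap('wrist','w9.png');go([.670,.1535,.195],[np.pi,0,1.41])
p=np.array([.670,.1535,.196]);v=np.array([.159,.987,0])
print([proj(c,p+s*.038*v) for s in (1,-1)])
"
```

```text
t: 25.55
ee_pos: [0.6708, 0.1516, 0.3019]
tcp_rot: [-3.141, -0.0, 1.415]
contact_force: [0.4, 0.8, -0.9]
gripper_width: 0.0308
t 25.55 p [0.6708 0.1516 0.3019] r [-3.141 -0.     1.415] F [ 0.4  0.8 -0.9] T [-0.052 -0.083  0.023] w 0.0308 q [-0.18  0.74 -0.22  1.29  0.17  1.12 -0.57]
rot [-0.001 -0.     0.004] mm [  1.8  -1.  107.1]
[array([317.5607646 , 157.84312064]), array([317.17679316, 246.14494104])]
```

View pics/w9.png

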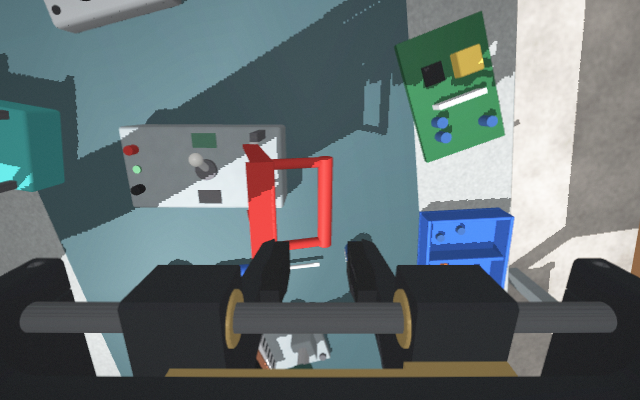

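The bar shows at x≈325 px, y 157–246, about 6 mm beyond the prediction, so the guard is at about 1.9 rad. I'll shift, narrow the opening slightly and descend.

```bash
python3 -m jog '[[[0,0,0,2,5,0,0.28],[0,0,0,2,5,30,0.28],[0,0,0,2,5,65,0.28],[0,0,0,2,5,95,0.28],[0,0,0,2,5,109,0.28]]]' 20
python3 -m jog '[[[0,0,0,0,0,0,0.28],[0,0,0,0,0,0,0],[0,0,0,0,0,0,0],[0,0,0,0,0,0,0],[0,0,0,0,0,0,0]]]' 20
python3 -c "
from h import *
st()
H=np.array([.6006,.1646,.106]);u=np.array([.987,-.159,0])
p0,r=pose(robot.sense());M=R.from_euler('xyz',r)
rad=np.hypot((H-p0)@u,p0[2]-.106);ph=np.arctan2(p0[2]-.106,(H-p0)@u);print(rad,ph, ph-.413)
for th in np.arange(0,2.21,.1):
    f=ph-th; d=rad*(np.cos(ph)-np.cos(f))*u; d[2]=rad*(np.sin(f)-np.sin(ph))
    print(round(f-.413,2),(M.inv().apply(d)*1000).round(0))
"
```

```text
t: 26.1
ee_pos: [0.675, 0.152, 0.1902]
tcp_rot: [-3.137, 0.002, 1.412]
contact_force: [0.5, 0.7, 0.2]
gripper_width: 0.0243
t: 26.6
ee_pos: [0.6776, 0.1529, 0.1946]
tcp_rot: [3.138, -0.002, 1.41]
contact_force: [1.6, 0.5, 2.3]
gripper_width: 0.0111
t 26.6 p [0.6776 0.1529 0.1946] r [ 3.138e+00 -2.000e-03  1.410e+00] F [1.6 0.5 2.3] T [ 0.029 -0.204  0.003] w 0.0111 q [-0.19  0.86 -0.21  1.39  0.2   0.91 -0.61]
0.11799583035419683 2.2918703134212657 1.8788703134212656
1.88 [0. 0. 0.]
1.78 [ 0. -9. -7.]
1.68 [ -0. -19. -14.]
1.58 [ -0. -30. -19.]
1.48 [ -0. -41. -23.]
1.38 [ -0. -52. -27.]
1.28 [ -0. -64. -29.]
1.18 [ -0. -75. -30.]
1.08 [ -0. -87. -29.]
0.98 [ -0. -99. -28.]
0.88 [  -0. -110.  -25.]
0.78 [  -0. -121.  -21.]
0.68 [  -0. -132.  -17.]
0.58 [  -0. -142.  -11.]
0.48 [  -0. -152.   -4.]
0.38 [  -0. -161.    4.]
0.28 [  -0. -169.   13.]
0.18 [  -0. -176.   22.]
0.08 [  -0. -182.   32.]
-0.02 [  -0. -187.   43.]
-0.12 [  -0. -191.   54.]
-0.22 [  -0. -194.   66.]
-0.32 [  -0. -196.   77.]
```

```bash
python3 -m jog '[[[0,0,0,0,-9,-7,0],[0,0,0,0,-19,-14,0],[0,0,0,0,-30,-19,0],[0,0,0,0,-41,-23,0],[0,0,0,0,-52,-26,0]]]' 20
python3 -m jog '[[[0,0,0,0,-12,-2,0],[0,0,0,0,-23,-3,0],[0,0,0,0,-35,-2,0],[0,0,0,0,-47,-1,0],[0,0,0,0,-58,2,0]]]' 20
python3 -m jog '[[[0,0,0,0,-11,4,0],[0,0,0,0,-22,8,0],[0,0,0,0,-32,14,0],[0,0,0,0,-42,21,0],[0,0,0,0,-51,29,0]]]' 20
python3 -c "
from h import *
st();
p0,r=pose(robot.sense());M=R.from_euler('xyz',r)
H=np.array([.6006,.1646,.106]);u=np.array([.987,-.159,0])
print(np.hypot((H-p0)@u,p0[2]-.106), np.arctan2(p0[2]-.106,(H-p0)@u)-.413)
go([.4975,.182,.154],[np.pi,0,1.41])"
```

```text
t: 27.1
ee_pos: [0.6235, 0.1615, 0.219]
tcp_rot: [-3.14, -0.0, 1.411]
contact_force: [1.4, 2.5, -7.5]
gripper_width: 0.0106
t: 27.6
ee_pos: [0.5672, 0.1704, 0.2166]
tcp_rot: [3.141, -0.0, 1.411]
contact_force: [4.7, 1.7, -7.2]
gripper_width: 0.0108
t: 28.1
ee_pos: [0.5197, 0.1781, 0.1885]
tcp_rot: [3.136, -0.002, 1.409]
contact_force: [9.7, 0.3, -8.2]
gripper_width: 0.0111
t 28.1 p [0.5197 0.1781 0.1885] r [ 3.136e+00 -2.000e-03  1.409e+00] F [ 9.7  0.3 -8.2] T [-0.136 -2.178  0.025] w 0.0111 q [-0.3   0.69 -0.18  1.87  0.21  0.6  -0.78]
0.11631708019165934 0.37534280536148584
rot [ 0.006 -0.002 -0.001] mm [  0.2 -22.7  34.4]
```

```bash
python3 -m jog '[[[0,0,0,0,-7,9,0],[0,0,0,0,-13,18,0],[0,0,0,0,-19,28,0],[0,0,0,0,-22,35,0],[0,0,0,0,-22,38,0]]]' 20
python3 -m jog '[[[0,0,0,0,0,2,0],[0,0,0,0,0,2,0]]]' 20
python3 -c "
from h import *
st();
p0,r=pose(robot.sense())
H=np.array([.6006,.1646,.106]);u=np.array([.987,-.159,0])
print(np.hypot((H-p0)@u,p0[2]-.106), np.arctan2(p0[2]-.106,(H-p0)@u)-.413)"
```

```text
t: 28.6
ee_pos: [0.4994, 0.1822, 0.1536]
tcp_rot: [3.133, -0.004, 1.409]
contact_force: [3.1, -2.3, 24.2]
gripper_width: 0.0114
t: 28.8
ee_pos: [0.4995, 0.1824, 0.1516]
tcp_rot: [3.133, -0.004, 1.409]
contact_force: [3.4, -0.7, 18.0]
gripper_width: 0.0107
t 28.8 p [0.4995 0.1824 0.1516] r [ 3.133 -0.004  1.409] F [ 3.4 -0.7 18. ] T [-0.328 -0.796 -0.02 ] w 0.0107 q [-0.34  0.73 -0.15  1.95  0.23  0.47 -0.83]
0.11226597927963047 0.004868954277008231
```

It bears on the closed stop (24 N; the position equals the original grip pose). I'll release and rise clear.

```bash
python3 -m jog '[[[0,0,0,0,0,-2,0.4],[0,0,0,0,0,-2,0.5],[0,0,0,0,0,-2,0.6],[0,0,0,0,0,-2,0.7],[0,0,0,0,0,-3,0.7]]]' 20
python3 -m jog '[[[0,0,0,0,0,-30,0.7],[0,0,0,0,0,-70,0.7],[0,0,0,0,0,-120,0.7],[0,0,0,0,-40,-150,0.7],[0,0,0,0,-80,-160,0.7]]]' 20
python3 -c "
from h import *
st();c=snap('side','s10.png');f=c['frame'][130:280,200:390,::-1]; cv2.imwrite('pics/s10c.png',cv2.resize(f,None,fx=4,fy=4,interpolation=cv2.INTER_CUBIC))
w=snap('scene','sc10.png');f=w['frame'][165:290,220:420,::-1]; cv2.imwrite('pics/sc10c.png',cv2.resize(f,None,fx=4,fy=4,interpolation=cv2.INTER_CUBIC))
snap('wrist','w10.png')
H=np.array([.6006,.1646,.106]);u=np.array([.987,-.159,0]);v=np.array([.159,.987,0])
for th in (0,.1,.2):
    f=.413+th; p=H-.1146*np.cos(f)*u+[0,0,.1146*np.sin(f)]
    print(th,[((proj(c,p+s*.038*v)-[200,130])*4).round(0) for s in (1,-1)])
"
```

```text
t: 29.3
ee_pos: [0.4952, 0.1816, 0.1506]
tcp_rot: [-3.14, 0.001, 1.41]
contact_force: [0.4, 0.2, -0.4]
gripper_width: 0.0483
t: 29.8
ee_pos: [0.4177, 0.1955, 0.3137]
tcp_rot: [3.137, -0.004, 1.408]
contact_force: [-1.3, -0.3, 0.7]
gripper_width: 0.0617
t 29.8 p [0.4177 0.1955 0.3137] r [ 3.137 -0.004  1.408] F [-1.3 -0.3  0.7] T [ 0.054 -0.04  -0.049] w 0.0617 q [-0.37  0.4  -0.24  1.97  0.13  0.78 -0.85]
0 [array([226., 473.]), array([312., 421.])]
0.1 [array([220., 459.]), array([306., 408.])]
0.2 [array([214., 446.]), array([301., 395.])]
```

View pics/s10c.png

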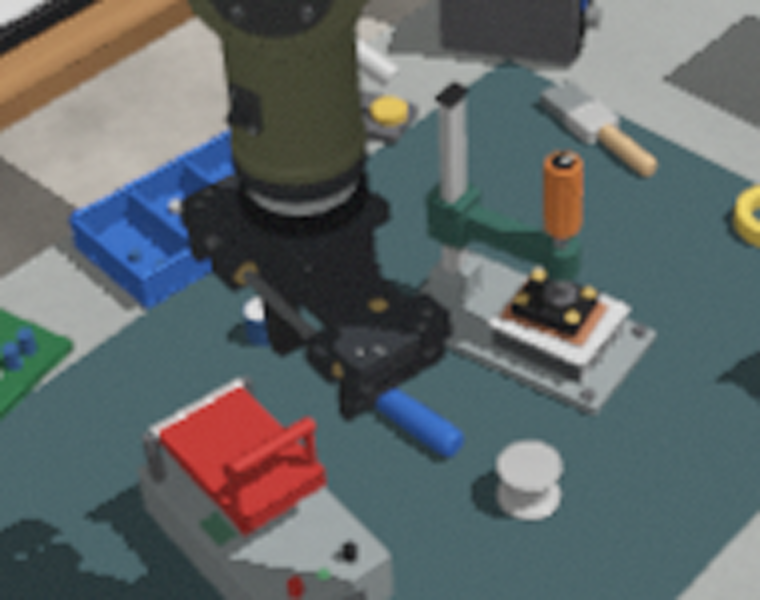

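View pics/sc10c.png

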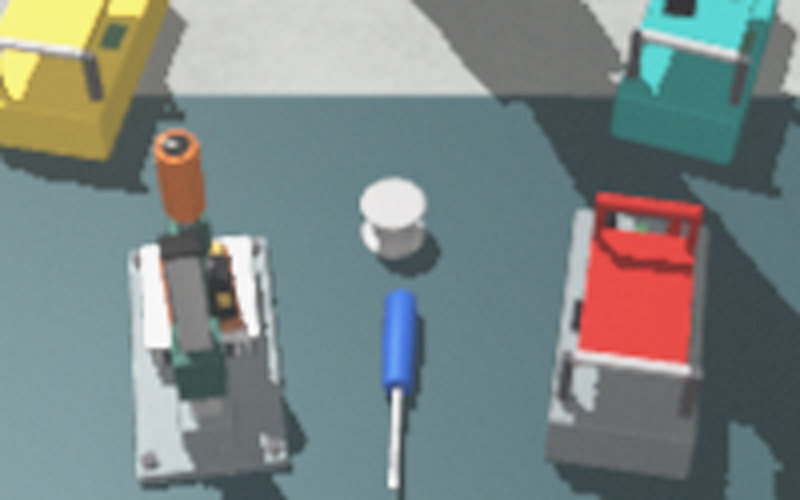

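View pics/w10.png

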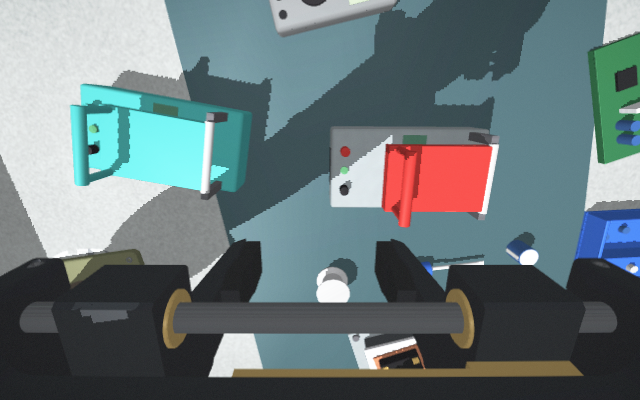

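Both views show the guard flat again and the clamp in place. I'll compare numerically with the first pictures for the guard and the bystanders, and check the module.

Run:
```python
import cv2,numpy as np
def red(fn,x,y,w,h):
    i=cv2.imread(fn)[y:y+h,x:x+w];hv=cv2.cvtColor(i,cv2.COLOR_BGR2HSV)
    m=cv2.inRange(hv,(0,150,80),(5,255,255))|cv2.inRange(hv,(175,150,80),(180,255,255))
    n,l,s,c=cv2.connectedComponentsWithStats(m);k=1+np.argmax(s[1:,4]);return s[k],c[k].round(2)
for a in ('scene0','sc10'): print(a,red(f'pics/{a}.png',350,200,55,70))
for a in ('side0','s5','s10'): print(a,red(f'pics/{a}.png',215,180,70,100))
def ye(fn):
    i=cv2.imread(fn)[190:222,322:358];hv=cv2.cvtColor(i,cv2.COLOR_BGR2HSV)
    m=cv2.inRange(hv,(18,110,90),(32,255,255));n,l,s,c=cv2.connectedComponentsWithStats(m)
    return [c[k].round(1) for k in range(1,n) if s[k,4]>2]
print(ye('pics/side0.png'));print(ye('pics/s10.png'))
b,a=cv2.imread('pics/side0.png'),cv2.imread('pics/s10.png')
```

```text
scene0 (array([ 15,  14,  30,  41, 884], dtype=int32), array([29.52, 36.11]))
sc10 (array([ 15,  13,  30,  42, 902], dtype=int32), array([29.63, 35.76]))
side0 (array([ 25,  47,  41,  36, 836], dtype=int32), array([45.92, 64.09]))
s5 (array([  7,  15,  39,  42, 788], dtype=int32), array([27.02, 34.42]))
s10 (array([ 25,  47,  41,  36, 835], dtype=int32), array([45.87, 64.08]))
[array([12.2,  8.6]), array([24.8, 12.8]), array([ 8. , 14.5]), array([20.7, 19. ])]
[array([12.2,  8.6]), array([ 8. , 14.3]), array([24.6, 13.2]), array([20.6, 18.8])]
```

The guard's outline in the side view is identical to the start, and the module's brass dots moved less than 0.5 px. I'm handing in.

```bash
python3 -m jog '[[[0,0,0,0,0,-5,0.7],[0,0,0,0,0,-5,0.7]]]' 20 | head -1
python3 -c "
from h import *
st();print(workorder.job_done())"
```

```text
t: 30.15
t 30.15 p [0.4181 0.1944 0.316 ] r [ 3.141 -0.     1.408] F [ 0.2 -0.2 -0. ] T [-0.022 -0.093 -0.067] w 0.0618 q [-0.37  0.4  -0.24  1.96  0.13  0.8  -0.85]
the job is handed in; nothing more can be done
None
```

I did the whole job and handed it in at 30.2 s. No verdict came back.

**What I did:**
- **Clamp:** I slid the jaw down about 73 mm until the pad met the module, with the force rising from 11 to 20 N. I then turned the handle 5.1 rad clockwise in one grip.
- **Switch:** I lifted the guard to about 1.9 rad, pushed the toggle to its stop on the green side, and lowered the guard until it bore on its closed stop.

**What the last checks showed:**
- **Handle:** its white mark had the same direction in the tool view before and after the turn, so it did not slip.
- **Clamp force and tilt:** I could not read these directly. About 2.1 mm of pad compression suggests roughly 17 N, and the handle leaned about 3 mm toward the bar while I turned it, as a tilted jaw would.
- **Toggle:** its ball was within 1 px of the full-on position before I closed the guard over it.
- **Guard:** its outline in the side view matches the first picture; the scene view differs by about 0.4 px.
- **Module:** it moved less than 0.5 px in the side view.
- **Bystanders:** I only looked at the pictures for these, and nothing seemed to have moved. I did not measure them.
- **Robot:** it was clear of everything, with the force reading near zero.

One prediction was off: the raised guard bar was about 6 mm from where I expected it. I corrected for that from the wrist picture before gripping it again.

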